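Scoop the red caps onto the bench scale

TASK

Take the flat steel scoop by its black handle and push it along the bench against the white side of the bench scale, so that the two red caps lying there ride up into it. Then lift it and set the loaded scoop down level on the scale's steel top and let go, without touching the red caps with the gripper.

Things in the scene. Friction and masses are not known exactly. Their poses are not given: they have to be found in the camera images.
- scoop_grip (a point): Mid-handle of the loose scoop, 58 mm above its flat underside; x points out of the mouth, z up. Black upright handle: 40 mm (x) by 14 mm thick (y), top 20 mm above this point. Steel pan, 106 mm wide (100 inside): side walls 20 mm, back wall 28 mm high at x = -13 mm, floor 2 mm, thinning over the last 10 mm to a sharp edge at x = +90 mm. 0.16 kg. Starts flat on the bench, mouth roughly to the scale.
- red_a_mid (a point): Centre of the first red cap: round, 30 mm in diameter, 18 mm high, lower rim bevelled, about 25 g, standing on the bench (this point 9 mm up) beside the scale's -y side, its rim 1 to 23 mm from it. Two like blue caps stand elsewhere along that side, 45 mm or more from the red ones.
- red_b_mid (a point): Centre of the second red cap, like the first, 36 to 42 mm from it along the scale's side.
- scale: Low bench scale, fixed: white box with flat rigid steel top, 340 mm (its x) by 220 mm (its y), top 50 mm above the bench. Origin at the centre of its underside, z up. Its -y side (y = -110 mm, facing the robot's right) is a plain upright white face, the wall to push against. A grey display, 46 mm high, stands beyond its +y side.
There are look-alikes about, which are no part of the job. Leave any pink look-alike of the part that bears red_b_mid alone.

How it is judged:
By the outcome, as a careful person would: the job done as asked, in the order asked, and still so for the second after the job is handed in, with the robot touching nothing.
It also fails if it takes over 48 s, if anything falls off the work surface, if the arm or the gripper's body presses on something with over 40 N, if the wrist force passes 120 N, or if a joint passes its speed limit or range.

ROBOT

A 6-joint arm with a two-finger parallel gripper is mounted at the origin on the work surface. World frame = base frame: x ahead of the robot, y to its left, z up, the work surface at z = 0. Lengths are in m, angles in degrees, forces in N, time in s.
With the tool pointing down it reaches from about 0.225 to 0.725 m from the base axis. Payload 3.1 kg.
Tool frame: the origin (TCP) lies midway between the tips of the shut fingers; the grasp point (between the pads) lies 19 mm behind it (grip_depth is the distance from the TCP to the grasp point, in m); z points along the fingers, y is the direction in which the jaws open and shut (so a half turn about z gives the same grasp; the last joint's range is limited). The gripper opens to 85 mm and grips with 20 to 120 N. Pads are 22 mm wide; open, the fingers measure 114 mm over their backs; the gripper's body (76 mm by 85 mm) begins 54 mm behind the grasp point. The pads swing forward as they close: fully open they stand 13 mm farther back than shut.
Start: joints at [-84.156, 2.75, 5.684, 92.934, 0, 82.678], TCP at [0.12, -0.511, 0.231] pointing down, gripper open.
Joint ranges: [-166.93, 166.93], [-56.73, 111.36], [-69.38, 81.34], [-121.58, 131.49], [-85.45, 84.26], [-180, 180]. Speed limits (degrees/s): [159.86, 159.86, 180, 180, 180, 180].

INTERFACE

Orientations are given as [roll, pitch, yaw] about the fixed x, y, z axes, in that order (R = Rz(yaw) Ry(pitch) Rx(roll)).
In Python, from bench import * gives the robot as it stands.
- The arm moves only by the tool step_arm, never from a script. Its argument "plan" is a list of rows, each an object of numbers: "x", "y", "z": the shift along the tool's x, y, z in cm; "twist": the turn about the tool's z in rad; "grip": the opening, from 0 (shut) to 1 (fully open). A call has 1 to 20 rows; each row shifts and turns the commanded pose from where the row before left it, along the tool's axes as they then stand; what a row does not reach is not made up. A row lasts 1/12 s, in which the tool goes at most 41.7 mm and 7.16 degrees, less where a joint would pass 70% of its speed; a pose out of reach is approached as far as the arm can. A call with a gripper value outside its range is refused whole. The fingers move at their own pace and stop on an object; the grip force is fixed at half the most. Time passes only in rows, so rows that do not move let the fingers close. It gives the time, the measured TCP pose, the force and the opening at its end, in the units of the state.
- sense(): the state, without advancing time (a new reading comes with each control period).
- read_camera(name): name is "side" or "top" or "wrist"; returns (picture, depth): 420x560x3 uint8, blue, green, red; 420x560 float32, m along the optical axis (not along the pixel's ray), 0 where there is no reading.
- get_calibration(name): a dict with "fx", "fy", "cx", "cy" (pixels), "k1" (the pictures are not rectified: a ray, as slopes to the right and down, at radius r is drawn at 1 + k1 r^2 times it, then the intrinsics apply), "rvec" (rotation vector, rad) and "tvec" (3), from world to camera coordinates, as OpenCV has them; the wrist camera has in their place "mount" (4x4, takes a point from camera to tool coordinates, whose origin is the TCP and whose axes are the flange's). Camera axes: x right, y down, z forward; pixel columns grow to the right and rows downward; lengths in m; the calibration is good to about 2 mm. A picture is of the moment at which its call begins: read the wrist's pose just before it. get_calibration takes no time and is no camera call.
- finish_job(): hands the job in, once; it reports no verdict.
The state is a dict: "clock": time; "joint_positions": joint angles; "dq": joint speeds; "tau": joint torques, N m; "position": TCP position; "ee_rot": TCP orientation; "contact_force": force on the tool from outside, world axes, zero at the start; "moment": the same for the moment, N m; "opening": finger opening in m.
Only numpy, scipy, OpenCV 4.12 (cv2) and the standard library are available. Lean on these libraries where they do the work, as an engineer would, in place of code of your own. Each camera call takes 0.05 s, during which the arm holds its last target. There are 200 camera calls.

## Working session

There is one attempt and no reset: what is moved stays moved. The work goes in short steps, Python scripts to look and compute and a tool call to move; the robot and the scene stay as the last step left them, time stands still between calls to the robot, and variables do not carry over. Pictures are saved under pics/ and viewed, about 8 in all and at most 12, crops included, and the job is handed in when it is done.

Besides the shell and the picture viewer there is one more tool, called after "Emit:" as name([rows], argument=value, ...), one row to a line, values as JSON. step_arm: Moves the arm, as the interface text tells. Its arguments: {"type":"object","properties":{"plan":{"type":"array","items":{"type":"object","properties":{"x":{"type":"number"},"y":{"type":"number"},"z":{"type":"number"},"twist":{"type":"number"},"grip":{"type":"number"}}}}},"required":["plan"]}

```bash
ls; mkdir -p pics
cat > h.py <<'E'
from bench import *
import numpy as np, cv2
from scipy.spatial.transform import Rotation as R
def cam(name, st=None):
    c=get_calibration(name)
    if 'mount' in c:
        st=st or sense(); T=np.eye(4); T[:3,:3]=R.from_euler('xyz',st['ee_rot'],degrees=True).as_matrix(); T[:3,3]=st['position']
        M=T@np.array(c['mount'])
    else:
        Rm=cv2.Rodrigues(np.array(c['rvec'],float))[0]; M=np.eye(4); M[:3,:3]=Rm.T; M[:3,3]=-Rm.T@np.array(c['tvec']).ravel()
    return c,M
def rays(c,M,uv):
    uv=np.atleast_2d(np.array(uv,float)); d=np.stack([(uv[:,0]-c['cx'])/c['fx'],(uv[:,1]-c['cy'])/c['fy']],1)
    s=d.copy()
    for _ in range(20): s=d/(1+c['k1']*(s**2).sum(1,keepdims=True))
    return np.c_[s,np.ones(len(s))]
def onplane(c,M,uv,z):
    r=rays(c,M,uv)@M[:3,:3].T; o=M[:3,3]; return o+r*((z-o[2])/r[:,2])[:,None]
def withdepth(c,M,uv,d):
    return (rays(c,M,uv)*np.ravel(d)[:,None])@M[:3,:3].T+M[:3,3]
E
python3 - <<'E'
from h import *
s=sense();print(s)
for n in ['top','side']:
    p,d=read_camera(n); cv2.imwrite(f'pics/{n}0.png',p); np.save(f'pics/{n}0.npy',d)
    c,M=cam(n);print(n,c,M[:3,3])
E
```

```text
pics
{'clock': 0.0, 'joint_positions': array([-8.41572758e+01,  2.79180727e+00,  5.59044035e+00,  9.29335856e+01,
        8.89792380e-04,  8.26768560e+01]), 'dq': array([ 0.00380989, -0.01103418, -0.12637675, -0.04452014,  0.05714012,
        0.09038378]), 'tau': array([-7.52123270e-06, -3.38781524e+01,  3.20014858e+01,  2.02087493e-02,
       -9.45118791e-05, -1.61858654e-06]), 'position': array([ 0.11950219, -0.51058392,  0.23011676]), 'ee_rot': array([-1.79866262e+02, -1.80842782e-02,  1.31658461e+01]), 'contact_force': array([-0.23641254, -0.60397012, -0.53297298]), 'moment': array([0.00313529, 0.00592326, 0.01324077]), 'opening': 0.08549160305004799}
top {'fx': 476.2990813950663, 'fy': 476.2990813950663, 'cx': 281.1275111659224, 'cy': 213.33592221571607, 'k1': 0.04489254761173573, 'rvec': array([ 2.1496521 , -2.1988312 ,  0.04098142]), 'tvec': array([0.02979272, 0.60221819, 0.9701541 ])} [ 0.53741404 -0.01083134  1.00788003]
side {'fx': 481.0453853422671, 'fy': 481.0453853422671, 'cx': 278.9505913322603, 'cy': 214.36882495555432, 'k1': 0.058358501605533186, 'rvec': array([ 2.0541856 , -0.5799639 ,  0.31179713]), 'tvec': array([-0.50429914,  0.24410904,  0.52094201])} [ 0.27095489 -0.53538263  0.47459067]
```

View pics/top0.png

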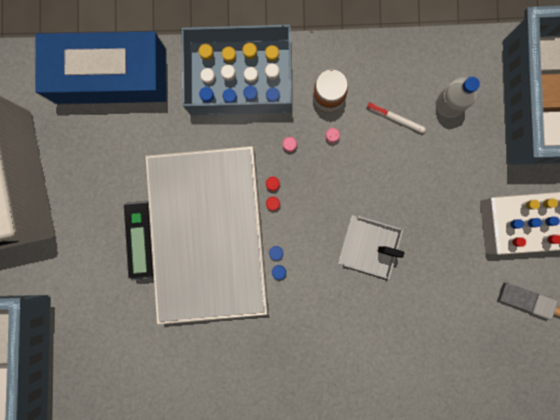

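View pics/side0.png

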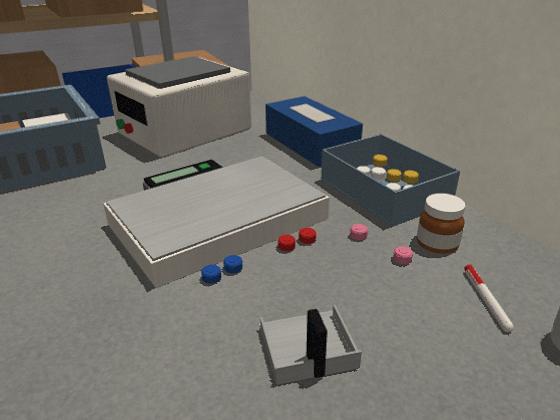

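The top view shows the red caps at (273,184) and (273,204), against the scale's right (-y) face. The blue caps are at (276,254) and (279,272), and the pink look-alikes at (290,145) and (333,135). The scoop pan is at about (370,247), its handle at (391,252), and its mouth faces left towards the scale. The side view agrees.

```bash
cat > m.py <<'E'
from h import *
def blobs(p,kind):
    h=cv2.cvtColor(p,cv2.COLOR_BGR2HSV).astype(int);H,S,V=h[...,0],h[...,1],h[...,2]
    m={'red':((H<8)|(H>172))&(S>190)&(V>70),'pink':((H<12)|(H>165))&(S>80)&(S<185)&(V>130),'blue':(H>105)&(H<125)&(S>170)&(V>80)}[kind]
    n,_,st,ce=cv2.connectedComponentsWithStats(m.astype(np.uint8)); return [(ce[i],st[i,4]) for i in range(1,n) if st[i,4]>40]
E
python3 - <<'E'
from m import *
for n in ['top','side']:
    p=cv2.imread(f'pics/{n}0.png'); c,M=cam(n)
    for k in ['red','pink','blue']:
        for ce,a in blobs(p,k):
            q=onplane(c,M,ce,0.016 if n=='top' else .011)[0]
            if 0.2<q[0]<0.8 and -.35<q[1]<.1: print(n,k,ce.round(1),a,q.round(4))
p=cv2.imread('pics/top0.png');d=np.load('pics/top0.npy');c,M=cam('top')
v,u=np.mgrid[0:420,0:560]; P=withdepth(c,M,np.c_[u.ravel(),v.ravel()],d.ravel()).reshape(420,560,3)
# scale top
m=((abs(P[...,2]-.05)<.008)&(u>140)&(u<275)&(v>140)&(v<330)).astype(np.uint8)
m=cv2.morphologyEx(m,cv2.MORPH_OPEN,np.ones((7,7)))
cn=max(cv2.findContours(m,cv2.RETR_EXTERNAL,cv2.CHAIN_APPROX_NONE)[0],key=cv2.contourArea).reshape(-1,2)
q=onplane(c,M,cn,.05)[:,:2].astype(np.float32); print('scale',cv2.minAreaRect(q),cv2.boxPoints(cv2.minAreaRect(q)), 'z',np.median(P[...,2][m>0]))
# handle
g=p.max(2); hm=((g<45)&(u>370)&(u<412)&(v>235)&(v<270)); 
hp=P[hm]; print('handle px',hm.sum(),u[hm].mean(),v[hm].mean(), np.percentile(hp[:,2],[5,50,95]))
t=hm&(P[...,2]>.068); tp=np.c_[u[t],v[t]].astype(float); q=onplane(c,M,tp,.078)[:,:2].astype(np.float32); print('top',t.sum(),q.mean(0),cv2.minAreaRect(q))
print('bench z',np.median(P[300:320,320:400,2]))
cv2.imwrite('pics/crop.png',np.hstack([cv2.resize(p[215:295,325:415],None,fx=5,fy=5,interpolation=2)[:400],cv2.resize(p[165:245,240:310],None,fx=5,fy=5)[:400,:350]]))
E
```

```text
top red [272.3 183.4] 125 [0.6663 0.0334 0.016 ]
top red [270.7 202.2] 67 [0.6269 0.0377 0.016 ]
top pink [332.4 134.5] 156 [ 0.7664 -0.0949  0.016 ]
top pink [289.3 143.6] 160 [ 0.7498 -0.0042  0.016 ]
top pink [271.7 200.5] 41 [0.6304 0.0355 0.016 ]
side red [307.  235.2] 210 [0.6658 0.0321 0.011 ]
side red [286.3 242.3] 216 [0.6242 0.0328 0.011 ]
side pink [358.9 228.5] 134 [0.7548 0.0012 0.011 ]
side pink [403.2 251.7] 163 [ 0.7714 -0.0905  0.011 ]
side blue [232.4 261.1] 178 [0.5234 0.034  0.011 ]
side blue [210.5 270.9] 188 [0.4834 0.0294 0.011 ]
scale ((0.5620669722557068, 0.18154695630073547), (0.3383850157260895, 0.2456042468547821), 3.761838912963867) [[0.38518208 0.2929839 ]
 [0.40129596 0.04790881]
 [0.73895186 0.07011002]
 [0.722838   0.3151851 ]] z 0.051128625869417355
handle px 168 390.3809523809524 251.64880952380952 [0.03248457 0.07876632 0.08156608]
top 130 [ 0.5193683  -0.19881323] ((0.5193977355957031, -0.19912618398666382), (0.03864634037017822, 0.01298901904374361), 72.76620483398438)
bench z 0.001397815313529116
```

View pics/crop.png

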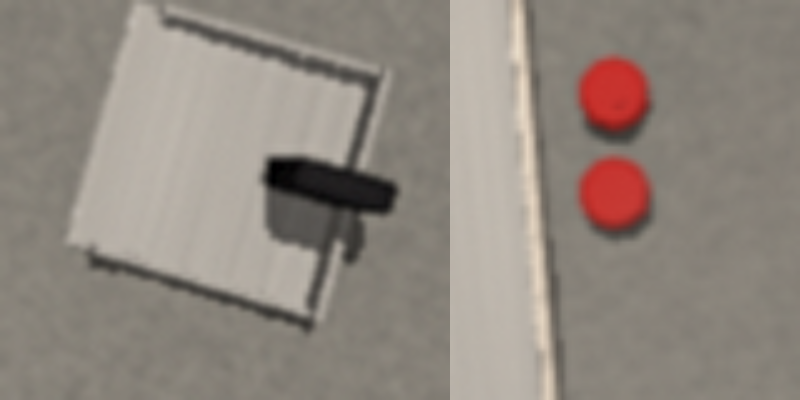

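The left half of the crop is the scoop, with its mouth to the left and its handle black. The right half shows two saturated red discs beside the white edge; the paler pink ones stand up and away at (290,145) and (333,135). So the red caps are the pair at (273,184) and (273,204), about 40 mm apart with rims about 15 mm from the face, which fits the description. Next I'll refine the scale edge and the scoop yaw.

Run:
```python
from m import *
p=cv2.imread('pics/top0.png');c,M=cam('top')
# bright cream rim: outer edge at right side, subpixel via strongest drop in saturation/brightness
g=cv2.GaussianBlur(p,(3,3),0).astype(float).mean(2)
pts=[]
for v in range(165,308):
    u0=255+(v-165)*0.087; us=np.arange(int(u0)-8,int(u0)+9); dr=np.diff(g[v,us]); i=dr.argmin()
    pts.append([us[i]+.5,v])
q=onplane(c,M,pts,.05)[:,:2]; f=np.polyfit(q[:,0],q[:,1],1); r=q[:,1]-np.polyval(f,q[:,0]); k=abs(r)<.003; f=np.polyfit(q[k,0],q[k,1],1)
print('face y=',f,'ang',np.degrees(np.arctan(f[0])),k.sum(),r[k].std(), 'y at .645',np.polyval(f,.645))
# scoop: mouth corners z~0, back top corners z .028
print('mouth',onplane(c,M,[[352,216],[339,263]],0.0).round(4))
b=onplane(c,M,[[402,229],[388.6,280]],.028);print('back',b.round(4))
# pan mask in side view: black handle top
p=cv2.imread('pics/side0.png');c,M=cam('side'); v,u=np.mgrid[0:420,0:560]
m=(p.max(2)<50)&(u>295)&(u<335)&(v>300)&(v<385); print(m.sum(), u[m].min(),u[m].max(),v[m].min(),v[m].max())
print('handle top far/near',onplane(c,M,[[308,311],[320,311],[326,322]],.078).round(4))
```

```text
face y= [0.06534823 0.02253805] ang 3.738861502830305 143 0.0006025868999758616 y at .645 0.06468765943608751
mouth [[ 0.5949 -0.1327  0.    ]
 [ 0.4968 -0.1024  0.    ]]
back [[ 0.5644 -0.2296  0.028 ]
 [ 0.4619 -0.1987  0.028 ]]
1048 307 326 309 380
handle top far/near [[ 0.5193 -0.1842  0.078 ]
 [ 0.5314 -0.1916  0.078 ]
 [ 0.5267 -0.2102  0.078 ]]
```

Emit:
step_arm([
  {"x": 3.07,"y": -1.405,"grip": 1},
  {"x": 3.07,"y": -1.405},
  {"x": 3.07,"y": -1.405},
  {"x": 3.07,"y": -1.405},
  {"x": 3.07,"y": -1.405},
  {"x": 3.07,"y": -1.405},
  {"x": 3.07,"y": -1.405},
  {"x": 3.07,"y": -1.405},
  {"x": 3.07,"y": -1.405},
  {"x": 3.07,"y": -1.405},
  {"x": 3.07,"y": -1.405},
  {"x": 3.07,"y": -1.405},
  {"x": 3.07,"y": -1.405},
  {"x": 3.07,"y": -1.405},
  {"x": 3.07,"y": -1.405},
])

```text
$.plan[0]: bad value
```

Emit:
step_arm([
  {"twist": -0.116,"z": 0.7},
  {"twist": -0.116,"z": 0.7},
  {"twist": -0.116,"z": 0.7},
  {"twist": -0.116,"z": 0.7},
  {"twist": -0.116,"z": 0.7},
  {"twist": -0.116,"z": 0.7},
  {"twist": -0.116,"z": 0.7},
  {"twist": -0.116,"z": 0.7},
  {"twist": -0.116,"z": 0.7},
  {},
])

```text
$.plan[0]: bad value
```

Run:
```python
from m import *
s=sense();print(s['clock'],s['position'],s['ee_rot'])
p,d=read_camera('wrist');c,M=cam('wrist',s); cv2.imwrite('pics/w1.png',p)
print(M.round(3)); v,u=np.mgrid[0:420,0:560]
P=withdepth(c,M,np.c_[u.ravel(),v.ravel()],d.ravel()).reshape(420,560,3)
m=(p.max(2)<50)&(d>0)&(abs(P[...,2]-.078)<.006)&(np.hypot(P[...,0]-.519,P[...,1]+.2)<.04)
print(m.sum()); q=onplane(c,M,np.c_[u[m],v[m]],.078)[:,:2].astype(np.float32)
if m.sum()>20: print(cv2.minAreaRect(q), np.median(P[m][:,2]))
```

```text
0.1 [ 0.11953271 -0.5106388   0.23021213] [-1.79876691e+02 -1.58644524e-02  1.31680279e+01]
[[ 0.226 -0.934 -0.277  0.19 ]
 [-0.974 -0.217 -0.062 -0.493]
 [-0.002  0.284 -0.959  0.372]
 [ 0.     0.     0.     1.   ]]
0
```

View pics/w1.png

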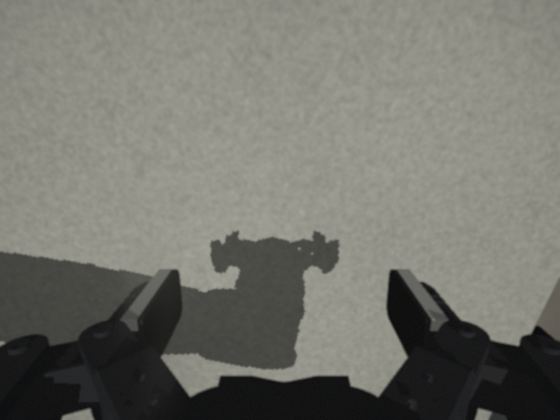

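The moves were refused, so this wrist picture shows only bare bench (4 pictures viewed). Every row probably needs all five keys.

Emit:
step_arm([
  {"x": 3.07,"y": -1.405,"z": 0,"twist": 0,"grip": 1},
  {"x": 3.07,"y": -1.405,"z": 0,"twist": 0,"grip": 1},
  {"x": 3.07,"y": -1.405,"z": 0,"twist": 0,"grip": 1},
  {"x": 3.07,"y": -1.405,"z": 0,"twist": 0,"grip": 1},
  {"x": 3.07,"y": -1.405,"z": 0,"twist": 0,"grip": 1},
  {"x": 3.07,"y": -1.405,"z": 0,"twist": 0,"grip": 1},
  {"x": 3.07,"y": -1.405,"z": 0,"twist": 0,"grip": 1},
  {"x": 3.07,"y": -1.405,"z": 0,"twist": 0,"grip": 1},
  {"x": 3.07,"y": -1.405,"z": 0,"twist": 0,"grip": 1},
  {"x": 3.07,"y": -1.405,"z": 0,"twist": 0,"grip": 1},
  {"x": 3.07,"y": -1.405,"z": 0,"twist": 0,"grip": 1},
  {"x": 3.07,"y": -1.405,"z": 0,"twist": 0,"grip": 1},
  {"x": 3.07,"y": -1.405,"z": 0,"twist": 0,"grip": 1},
  {"x": 3.07,"y": -1.405,"z": 0,"twist": 0,"grip": 1},
  {"x": 3.07,"y": -1.405,"z": 0,"twist": 0,"grip": 1},
])

```text
clock: 1.4
position: [0.5209, -0.1997, 0.2309]
ee_rot: [-180.0, 0.0, 13.2]
contact_force: [-0.7, -0.2, -0.1]
opening: 0.0854
```

Emit:
step_arm([
  {"x": 0,"y": 0,"z": 0.7,"twist": -0.116,"grip": 1},
  {"x": 0,"y": 0,"z": 0.7,"twist": -0.116,"grip": 1},
  {"x": 0,"y": 0,"z": 0.7,"twist": -0.116,"grip": 1},
  {"x": 0,"y": 0,"z": 0.7,"twist": -0.116,"grip": 1},
  {"x": 0,"y": 0,"z": 0.7,"twist": -0.116,"grip": 1},
  {"x": 0,"y": 0,"z": 0.7,"twist": -0.116,"grip": 1},
  {"x": 0,"y": 0,"z": 0.7,"twist": -0.116,"grip": 1},
  {"x": 0,"y": 0,"z": 0.7,"twist": -0.116,"grip": 1},
  {"x": 0,"y": 0,"z": 0.7,"twist": -0.116,"grip": 1},
  {"x": 0,"y": 0,"z": 0,"twist": 0,"grip": 1},
])

```text
clock: 2.23
position: [0.5188, -0.2004, 0.166]
ee_rot: [-179.8, -0.0, 73.1]
contact_force: [-1.3, 0.2, -0.6]
opening: 0.0856
```

```bash
cat > w.py <<'E'
from m import *
import sys
s=sense();print(s['clock'],s['position'],s['ee_rot'])
p,d=read_camera('wrist');c,M=cam('wrist',s); cv2.imwrite(sys.argv[1],p)
v,u=np.mgrid[0:420,0:560]
P=withdepth(c,M,np.c_[u.ravel(),v.ravel()],d.ravel()).reshape(420,560,3)
m=(p.max(2)<60)&(d>0)&(abs(P[...,2]-.078)<.006)&(np.hypot(P[...,0]-.519,P[...,1]+.2)<.04)
print(m.sum()); q=onplane(c,M,np.c_[u[m],v[m]],.078)[:,:2].astype(np.float32)
if m.sum()>20: print(cv2.minAreaRect(q), np.median(P[m][:,2]))
E
python3 w.py pics/w2.png
```

```text
2.2333 [ 0.51878373 -0.20043846  0.16597336] [-1.79766598e+02 -4.81405774e-02  7.30924717e+01]
1007
((0.5200323462486267, -0.19753748178482056), (0.03890310600399971, 0.013496523723006248), 71.25135803222656) 0.07660838162379119
```

View pics/w2.png

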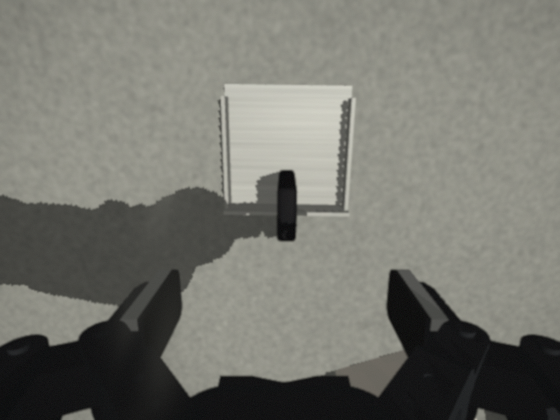

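The wrist view shows the scoop square to the tool, with the handle at (287,205) between the jaws. Descending and closing.

Emit:
step_arm([
  {"x": 0.15,"y": 0,"z": 2.5,"twist": 0,"grip": 1},
  {"x": 0,"y": 0,"z": 2.5,"twist": 0,"grip": 1},
  {"x": 0,"y": 0,"z": 2.5,"twist": 0,"grip": 1},
  {"x": 0,"y": 0,"z": 2.5,"twist": 0,"grip": 1},
  {"x": 0,"y": 0,"z": 1.5,"twist": 0,"grip": 1},
  {"x": 0,"y": 0,"z": 1.1,"twist": 0,"grip": 1},
  {"x": 0,"y": 0,"z": 0,"twist": 0,"grip": 1},
  {"x": 0,"y": 0,"z": 0,"twist": 0,"grip": 0},
  {"x": 0,"y": 0,"z": 0,"twist": 0,"grip": 0},
  {"x": 0,"y": 0,"z": 0,"twist": 0,"grip": 0},
  {"x": 0,"y": 0,"z": 0,"twist": 0,"grip": 0},
  {"x": 0,"y": 0,"z": 0,"twist": 0,"grip": 0},
  {"x": 0,"y": 0,"z": 0,"twist": 0,"grip": 0},
  {"x": 0,"y": 0,"z": 0,"twist": 0,"grip": 0},
  {"x": 0,"y": 0,"z": 0,"twist": 0,"grip": 0},
])

```text
clock: 3.53
position: [0.521, -0.2, 0.0433]
ee_rot: [179.9, 0.0, 73.0]
contact_force: [-0.5, -0.1, 3.3]
opening: 0.0131
```

Run:
```python
from m import *
s=sense();print({k:np.round(s[k],4) for k in ['clock','position','ee_rot','contact_force','moment','opening']})
p,d=read_camera('wrist');q,e=read_camera('side')
cv2.imwrite('pics/g.png',np.hstack([p[60:420:1,150:450],q[200:420,230:430].repeat(1,0)[:360] if 0 else cv2.resize(q[260:420,200:400],(450,360))]))
```

```text
{'clock': np.float64(3.5333), 'position': array([ 0.521 , -0.2   ,  0.0433]), 'ee_rot': array([1.799094e+02, 2.420000e-02, 7.297480e+01]), 'contact_force': array([-0.5309, -0.118 ,  3.2522]), 'moment': array([-0.0243,  0.0946, -0.0364]), 'opening': np.float64(0.0131)}
```

View pics/g.png

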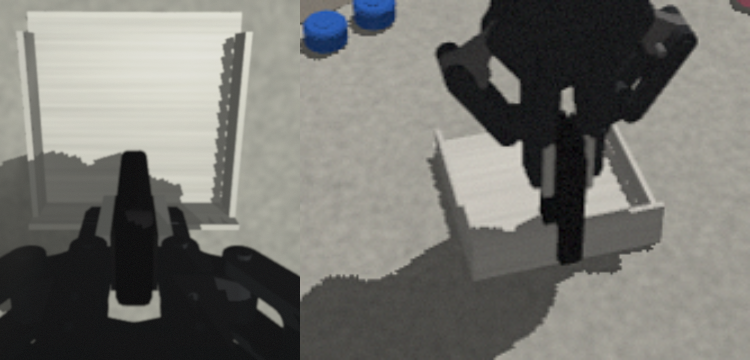

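The handle is gripped with 13 mm open, and the pan is flat on the bench and square to the tool (6 pictures viewed). Next I lift slightly, turn to face the wall and go to the start of the push.

Emit:
step_arm([
  {"x": 0,"y": 0,"z": -0.6,"twist": 0,"grip": 0},
  {"x": 0,"y": 0,"z": -0.6,"twist": 0,"grip": 0},
  {"x": 0,"y": 0,"z": 0,"twist": -0.09,"grip": 0},
  {"x": 0,"y": 0,"z": 0,"twist": -0.091,"grip": 0},
  {"x": 0,"y": 0,"z": 0,"twist": -0.091,"grip": 0},
  {"x": 0,"y": 0,"z": 0,"twist": -0.09,"grip": 0},
  {"x": 1.06,"y": 1.39,"z": 0,"twist": 0,"grip": 0},
  {"x": 1.06,"y": 1.39,"z": 0,"twist": 0,"grip": 0},
  {"x": 1.06,"y": 1.39,"z": 0,"twist": 0,"grip": 0},
  {"x": 1.06,"y": 1.39,"z": 0,"twist": 0,"grip": 0},
  {"x": 1.06,"y": 1.39,"z": 0,"twist": 0,"grip": 0},
  {"x": 1.06,"y": 1.39,"z": 0,"twist": 0,"grip": 0},
  {"x": 1.06,"y": 1.39,"z": 0,"twist": 0,"grip": 0},
  {"x": 1.06,"y": 1.39,"z": 0,"twist": 0,"grip": 0},
  {"x": 1.06,"y": 1.39,"z": 0,"twist": 0,"grip": 0},
  {"x": 1.06,"y": 1.39,"z": 0,"twist": 0,"grip": 0},
  {"x": 0,"y": 0,"z": 0,"twist": 0,"grip": 0},
  {"x": 0,"y": 0,"z": 0,"twist": 0,"grip": 0},
])

```text
clock: 5.13
position: [0.652, -0.0841, 0.0535]
ee_rot: [-179.9, -0.0, 93.8]
contact_force: [-0.0, -1.3, -1.7]
opening: 0.0135
```

```bash
cat > look.py <<'E'
from m import *
import sys
s=sense();print({k:np.round(s[k],4) for k in ['clock','position','ee_rot','contact_force','opening']})
ims={}
for n in ['wrist','top','side']:
    p,d=read_camera(n);c,M=cam(n,s);ims[n]=p
    for k in ['red']:
        for ce,a in blobs(p,k):
            q=onplane(c,M,ce,.011 if n=='side' else .016)[0]
            if 0.4<q[0]<0.8 and -.35<q[1]<.3: print(n,k,ce.round(1),a,q.round(4))
a=ims['wrist'][:,60:500]; b=cv2.resize(ims['side'][150:360,200:400],(360,378)); b=np.vstack([b,np.zeros((42,360,3),np.uint8)])
cv2.imwrite(sys.argv[1],np.hstack([a,b]))
E
python3 look.py pics/l1.png
```

```text
{'clock': np.float64(5.1333), 'position': array([ 0.652 , -0.0841,  0.0535]), 'ee_rot': array([-1.79895e+02, -9.00000e-03,  9.38125e+01]), 'contact_force': array([-0.0394, -1.3421, -1.6677]), 'opening': np.float64(0.0135)}
wrist red [243.4  14.8] 1774 [0.6258 0.0281 0.016 ]
wrist red [326.9  25.1] 784 [0.6642 0.0264 0.016 ]
wrist red [323.   12.3] 91 [0.6619 0.0314 0.016 ]
top red [272.3 183.4] 123 [0.6663 0.0333 0.016 ]
top red [269.9 201.6] 42 [0.6281 0.0393 0.016 ]
side red [307.  235.2] 205 [0.6658 0.0321 0.011 ]
side red [286.5 242.4] 215 [0.6243 0.0325 0.011 ]
```

View pics/l1.png

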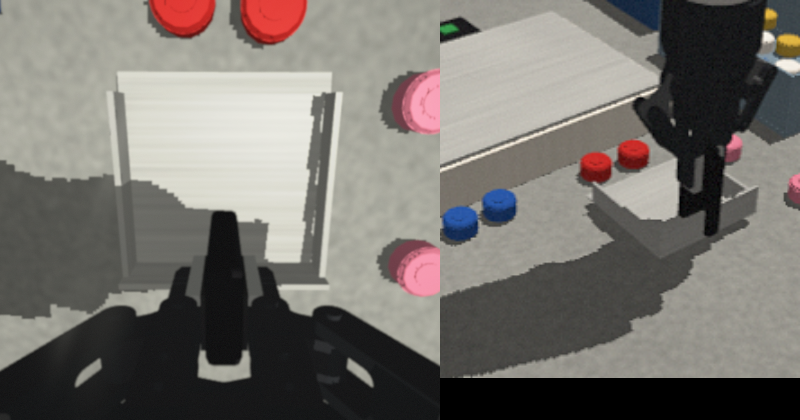

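Both caps are centred on the mouth: their mid is at u≈228 and the pan's mid at 225, with the pink ones outside the path. Lowering, then pushing most of the way.

Emit:
step_arm([
  {"x": 0,"y": 0,"z": 0.5,"twist": 0,"grip": 0},
  {"x": 0,"y": 0,"z": 0.4,"twist": 0,"grip": 0},
  {"x": 0,"y": 0,"z": 0.2,"twist": 0,"grip": 0},
  {"x": 0,"y": 0,"z": 0,"twist": 0,"grip": 0},
  {"x": 0,"y": 0,"z": 0,"twist": 0,"grip": 0},
])

```text
clock: 5.7
position: [0.6517, -0.0854, 0.0434]
ee_rot: [-180.0, 0.0, 93.7]
contact_force: [-1.5, -1.0, 0.4]
opening: 0.0136
```

Emit:
step_arm([
  {"x": 0.4,"y": 0,"z": 0,"twist": 0,"grip": 0},
  {"x": 0.4,"y": 0,"z": 0,"twist": 0,"grip": 0},
  {"x": 0.4,"y": 0,"z": 0,"twist": 0,"grip": 0},
  {"x": 0.4,"y": 0,"z": 0,"twist": 0,"grip": 0},
  {"x": 0.4,"y": 0,"z": 0,"twist": 0,"grip": 0},
  {"x": 0.4,"y": 0,"z": 0,"twist": 0,"grip": 0},
  {"x": 0.4,"y": 0,"z": 0,"twist": 0,"grip": 0},
  {"x": 0,"y": 0,"z": 0,"twist": 0,"grip": 0},
])

```text
clock: 6.37
position: [0.6504, -0.0556, 0.0433]
ee_rot: [180.0, -0.1, 93.8]
contact_force: [-0.6, -0.2, -0.6]
opening: 0.0131
```

```bash
python3 look.py pics/l2.png
```

```text
{'clock': np.float64(6.3667), 'position': array([ 0.6504, -0.0556,  0.0433]), 'ee_rot': array([ 1.799983e+02, -5.590000e-02,  9.379390e+01]), 'contact_force': array([-0.5573, -0.2284, -0.6259]), 'opening': np.float64(0.0131)}
wrist red [239.7  46.3] 3618 [0.6242 0.0421 0.016 ]
wrist red [328.8  50. ] 930 [0.6636 0.0431 0.016 ]
top red [267.8 184. ] 128 [0.6654 0.0429 0.016 ]
top red [268.9 202.9] 91 [0.6254 0.0415 0.016 ]
side red [303.8 232.8] 201 [0.6652 0.0411 0.011 ]
side red [284.1 240.6] 211 [0.6236 0.039  0.011 ]
```

Emit:
step_arm([
  {"x": 0.3,"y": 0,"z": 0.1,"twist": 0,"grip": 0},
  {"x": 0.3,"y": 0,"z": 0,"twist": 0,"grip": 0},
  {"x": 0.3,"y": 0,"z": 0,"twist": 0,"grip": 0},
  {"x": 0.3,"y": 0,"z": 0,"twist": 0,"grip": 0},
  {"x": 0.3,"y": 0,"z": 0,"twist": 0,"grip": 0},
  {"x": 0.3,"y": 0,"z": 0,"twist": 0,"grip": 0},
  {"x": 0.3,"y": 0,"z": 0,"twist": 0,"grip": 0},
  {"x": 0.3,"y": 0,"z": 0,"twist": 0,"grip": 0},
  {"x": 0,"y": 0,"z": 0,"twist": 0,"grip": 0},
])

```text
clock: 7.27
position: [0.6496, -0.0332, 0.0433]
ee_rot: [179.9, 0.1, 93.7]
contact_force: [0.1, -4.5, 5.0]
opening: 0.0131
```

```bash
python3 look.py pics/l3.png
```

```text
{'clock': np.float64(7.2667), 'position': array([ 0.6496, -0.0332,  0.0433]), 'ee_rot': array([1.798945e+02, 8.150000e-02, 9.371810e+01]), 'contact_force': array([ 0.0965, -4.4745,  4.9842]), 'opening': np.float64(0.0131)}
wrist red [324.9  80.3] 890 [0.6625 0.0529 0.016 ]
wrist red [237.   78.2] 3040 [0.6228 0.0513 0.016 ]
top red [262.1 184.2] 92 [0.6652 0.0549 0.016 ]
top red [262.2 203.6] 54 [0.6243 0.0555 0.016 ]
side red [300.4 229.8] 187 [0.6656 0.0524 0.011 ]
side red [281.4 237.6] 204 [0.6245 0.0492 0.011 ]
```

View pics/l3.png

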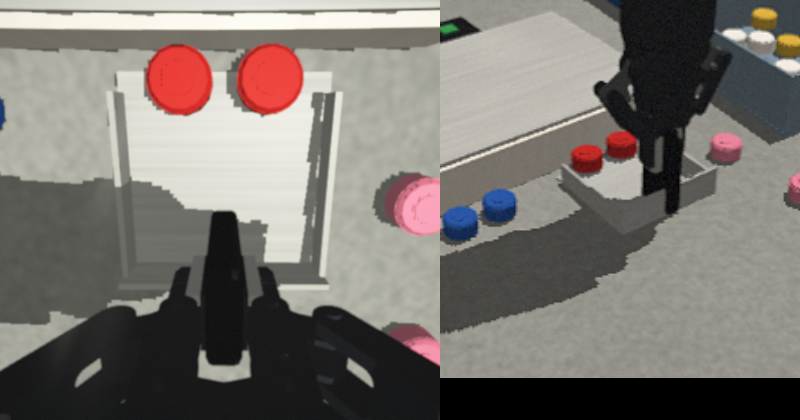

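The caps have ridden about two thirds of the way into the pan against the white face, and the mouth is about 8 mm from it (8 pictures viewed). Pushing on to wall contact.

Emit:
step_arm([
  {"x": 0.2,"y": 0,"z": 0,"twist": 0,"grip": 0},
  {"x": 0.2,"y": 0,"z": 0,"twist": 0,"grip": 0},
  {"x": 0.2,"y": 0,"z": 0,"twist": 0,"grip": 0},
  {"x": 0.15,"y": 0,"z": 0,"twist": 0,"grip": 0},
  {"x": 0,"y": 0,"z": 0,"twist": 0,"grip": 0},
])

```text
clock: 7.83
position: [0.6491, -0.0265, 0.0433]
ee_rot: [179.9, 0.1, 93.7]
contact_force: [0.5, -5.0, 5.4]
opening: 0.0135
```

Emit:
step_arm([
  {"x": 0.1,"y": 0,"z": 0,"twist": 0,"grip": 0},
  {"x": 0,"y": 0,"z": 0,"twist": 0,"grip": 0},
])

```text
clock: 8.0
position: [0.6491, -0.0257, 0.0433]
ee_rot: [179.9, 0.1, 93.7]
contact_force: [0.3, -5.7, 6.2]
opening: 0.0135
```

Emit:
step_arm([
  {"x": 0.1,"y": 0,"z": 0,"twist": 0,"grip": 0},
  {"x": 0,"y": 0,"z": 0,"twist": 0,"grip": 0},
])

```text
clock: 8.17
position: [0.649, -0.0247, 0.0433]
ee_rot: [179.9, 0.1, 93.7]
contact_force: [1.0, -5.7, 5.2]
opening: 0.0135
```

Emit:
step_arm([
  {"x": 0.1,"y": 0,"z": 0,"twist": 0,"grip": 0},
  {"x": 0,"y": 0,"z": 0,"twist": 0,"grip": 0},
])

```text
clock: 8.33
position: [0.649, -0.0238, 0.0433]
ee_rot: [179.9, 0.1, 93.7]
contact_force: [1.6, -6.2, 4.9]
opening: 0.0131
```

Emit:
step_arm([
  {"x": 0.1,"y": 0,"z": 0,"twist": 0,"grip": 0},
  {"x": 0,"y": 0,"z": 0,"twist": 0,"grip": 0},
])

```text
clock: 8.5
position: [0.6489, -0.0232, 0.0434]
ee_rot: [179.9, 0.2, 93.7]
contact_force: [0.7, -6.2, 5.4]
opening: 0.0127
```

```bash
python3 look.py pics/l4.png
python3 - <<'E'
import cv2
p=cv2.imread('pics/l4.png'); cv2.imwrite('pics/l4c.png',cv2.hconcat([cv2.resize(p[0:130,90:360],(540,260)),cv2.resize(p[100:230,540:670],(260,260))]))
E
```

```text
{'clock': np.float64(8.5), 'position': array([ 0.6489, -0.0232,  0.0434]), 'ee_rot': array([179.9   ,   0.1864,  93.6671]), 'contact_force': array([ 0.7382, -6.1548,  5.3687]), 'opening': np.float64(0.0127)}
wrist red [323.7 100. ] 678 [0.6621 0.0544 0.016 ]
wrist red [237.7 102. ] 3088 [0.6227 0.0511 0.016 ]
side red [299.6 229.6] 172 [0.6647 0.0538 0.011 ]
side red [281.1 237.3] 206 [0.6245 0.0504 0.011 ]
```

View pics/l4c.png

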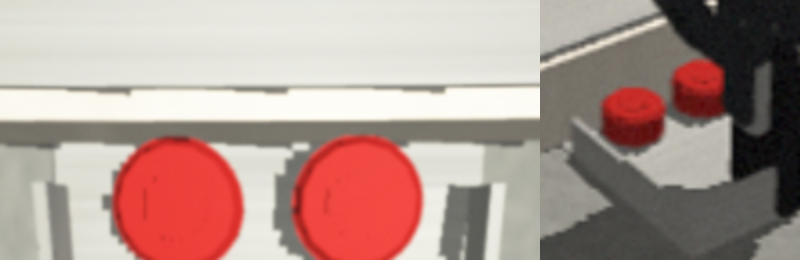

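The pan's edge meets the wall at v≈145 and both caps sit wholly inside it (9 pictures viewed). I'll press a touch more, then back off with gentle acceleration while rising. A crisp stop at the end should settle the caps deeper.

Emit:
step_arm([
  {"x": 0.15,"y": 0,"z": 0,"twist": 0,"grip": 0},
  {"x": 0,"y": 0,"z": 0,"twist": 0,"grip": 0},
])

```text
clock: 8.82
position: [0.649, -0.0228, 0.0437]
ee_rot: [179.9, 0.3, 93.7]
contact_force: [0.3, -8.3, 4.4]
opening: 0.0132
```

Emit:
step_arm([
  {"x": -0.1,"y": 0,"z": 0,"twist": 0,"grip": 0},
  {"x": -0.2,"y": 0,"z": 0,"twist": 0,"grip": 0},
  {"x": -0.3,"y": 0,"z": -0.1,"twist": 0,"grip": 0},
  {"x": -0.4,"y": 0,"z": -0.2,"twist": 0,"grip": 0},
  {"x": -0.5,"y": 0,"z": -0.3,"twist": 0,"grip": 0},
  {"x": -0.6,"y": 0,"z": -0.4,"twist": 0,"grip": 0},
  {"x": -0.75,"y": 0,"z": -0.4,"twist": 0,"grip": 0},
  {"x": -0.9,"y": 0,"z": -0.4,"twist": 0,"grip": 0},
  {"x": -1.05,"y": 0,"z": -0.4,"twist": 0,"grip": 0},
  {"x": -1.2,"y": 0,"z": -0.4,"twist": 0,"grip": 0},
  {"x": -1.35,"y": 0,"z": -0.3,"twist": 0,"grip": 0},
  {"x": -1.5,"y": 0,"z": -0.2,"twist": 0,"grip": 0},
  {"x": -1.7,"y": 0,"z": -0.1,"twist": 0,"grip": 0},
  {"x": -1.9,"y": 0,"z": 0,"twist": 0,"grip": 0},
  {"x": 0,"y": 0,"z": 0,"twist": 0,"grip": 0},
  {"x": 0,"y": 0,"z": 0,"twist": 0,"grip": 0},
  {"x": 0,"y": 0,"z": 0,"twist": 0,"grip": 0},
])

```text
clock: 10.23
position: [0.6558, -0.1448, 0.074]
ee_rot: [-180.0, -0.0, 93.7]
contact_force: [0.4, 0.6, -2.2]
opening: 0.0131
```

```bash
python3 look.py pics/l5.png
```

```text
{'clock': np.float64(10.2333), 'position': array([ 0.6558, -0.1448,  0.074 ]), 'ee_rot': array([-1.799678e+02, -4.760000e-02,  9.367320e+01]), 'contact_force': array([ 0.4272,  0.6035, -2.2402]), 'opening': np.float64(0.0131)}
wrist red [238.4 105. ] 3111 [ 0.626  -0.0718  0.016 ]
wrist red [324.1 103.6] 700 [ 0.6726 -0.0682  0.016 ]
side red [347.7 248.5] 273 [ 0.7007 -0.0361  0.011 ]
side red [327.2 258.1] 295 [ 0.6564 -0.0396  0.011 ]
```

View pics/l5.png

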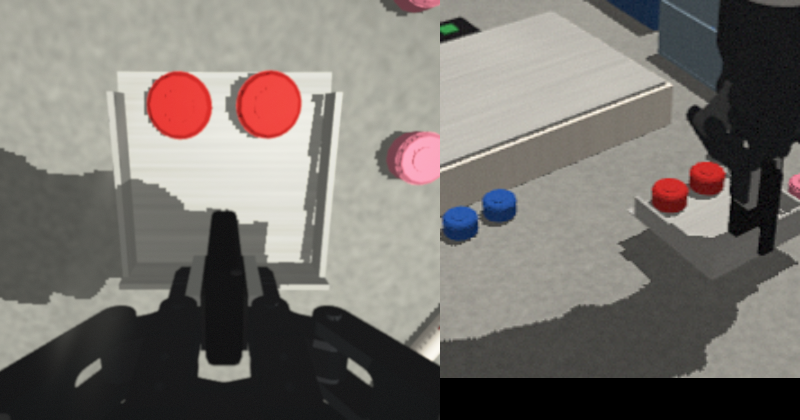

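Both caps stayed in the pan, at (179,105) and (269,105) in the wrist view, and the scoop is level (10 pictures viewed). Friction is good, so I'll raise and carry smoothly over the scale.

Emit:
step_arm([
  {"x": 0,"y": 0,"z": -0.1,"twist": 0,"grip": 0},
  {"x": 0,"y": 0,"z": -0.3,"twist": 0,"grip": 0},
  {"x": 0,"y": 0,"z": -0.5,"twist": 0,"grip": 0},
  {"x": 0,"y": 0,"z": -0.6,"twist": 0,"grip": 0},
  {"x": 0,"y": 0,"z": -0.6,"twist": 0,"grip": 0},
  {"x": 0,"y": 0,"z": -0.6,"twist": 0,"grip": 0},
  {"x": 0,"y": 0,"z": -0.6,"twist": 0,"grip": 0},
  {"x": 0,"y": 0,"z": -0.5,"twist": 0,"grip": 0},
  {"x": 0,"y": 0,"z": -0.4,"twist": 0,"grip": 0},
  {"x": 0,"y": 0,"z": -0.25,"twist": 0,"grip": 0},
  {"x": 0,"y": 0,"z": -0.1,"twist": 0,"grip": 0},
  {"x": 0,"y": 0,"z": 0,"twist": 0,"grip": 0},
])

```text
clock: 11.38
position: [0.6562, -0.1443, 0.12]
ee_rot: [180.0, 0.0, 93.7]
contact_force: [0.9, -0.5, -2.8]
opening: 0.0134
```

Emit:
step_arm([
  {"x": 0.1,"y": -0.03,"z": 0,"twist": 0,"grip": 0},
  {"x": 0.25,"y": -0.06,"z": 0,"twist": 0,"grip": 0},
  {"x": 0.4,"y": -0.1,"z": 0,"twist": 0,"grip": 0},
  {"x": 0.55,"y": -0.14,"z": 0,"twist": 0,"grip": 0},
  {"x": 0.7,"y": -0.18,"z": 0,"twist": 0,"grip": 0},
  {"x": 0.85,"y": -0.22,"z": 0,"twist": 0,"grip": 0},
  {"x": 1.0,"y": -0.26,"z": 0,"twist": 0,"grip": 0},
  {"x": 1.1,"y": -0.28,"z": 0,"twist": 0,"grip": 0},
  {"x": 1.2,"y": -0.31,"z": 0,"twist": 0,"grip": 0},
  {"x": 1.2,"y": -0.31,"z": 0,"twist": 0,"grip": 0},
  {"x": 1.2,"y": -0.31,"z": 0,"twist": 0,"grip": 0},
  {"x": 1.2,"y": -0.31,"z": 0,"twist": 0,"grip": 0},
  {"x": 1.2,"y": -0.31,"z": 0,"twist": 0,"grip": 0},
  {"x": 1.2,"y": -0.31,"z": 0,"twist": 0,"grip": 0},
  {"x": 1.2,"y": -0.31,"z": 0,"twist": 0,"grip": 0},
  {"x": 1.2,"y": -0.31,"z": 0,"twist": 0,"grip": 0},
  {"x": 1.2,"y": -0.31,"z": 0,"twist": 0,"grip": 0},
  {"x": 1.2,"y": -0.31,"z": 0,"twist": 0,"grip": 0},
  {"x": 1.2,"y": -0.31,"z": 0,"twist": 0,"grip": 0},
  {"x": 1.2,"y": -0.31,"z": 0,"twist": 0,"grip": 0},
])

```text
clock: 13.05
position: [0.5933, 0.0468, 0.1198]
ee_rot: [180.0, -0.0, 93.7]
contact_force: [-0.6, -0.6, -2.2]
opening: 0.0134
```

Emit:
step_arm([
  {"x": 1.2,"y": -0.31,"z": 0,"twist": 0,"grip": 0},
  {"x": 1.1,"y": -0.28,"z": 0,"twist": 0,"grip": 0},
  {"x": 1.0,"y": -0.26,"z": 0,"twist": 0,"grip": 0},
  {"x": 0.9,"y": -0.23,"z": 0,"twist": 0,"grip": 0},
  {"x": 0.8,"y": -0.2,"z": 0,"twist": 0,"grip": 0},
  {"x": 0.7,"y": -0.18,"z": 0,"twist": 0,"grip": 0},
  {"x": 0.6,"y": -0.15,"z": 0,"twist": 0,"grip": 0},
  {"x": 0.5,"y": -0.13,"z": 0,"twist": 0,"grip": 0},
  {"x": 0.4,"y": -0.1,"z": 0,"twist": 0,"grip": 0},
  {"x": 0.3,"y": -0.08,"z": 0,"twist": 0,"grip": 0},
  {"x": 0.2,"y": -0.05,"z": 0,"twist": 0,"grip": 0},
  {"x": 0.1,"y": -0.03,"z": 0,"twist": 0,"grip": 0},
  {"x": 0,"y": 0,"z": 0,"twist": 0,"grip": 0},
  {"x": 0,"y": 0,"z": 0,"twist": 0,"grip": 0},
])

```text
clock: 14.22
position: [0.5688, 0.1219, 0.1198]
ee_rot: [180.0, 0.0, 93.7]
contact_force: [-0.5, -0.7, -2.5]
opening: 0.0133
```

```bash
python3 look.py pics/l6.png
```

```text
{'clock': np.float64(14.2167), 'position': array([0.5688, 0.1219, 0.1198]), 'ee_rot': array([1.799974e+02, 1.230000e-02, 9.370680e+01]), 'contact_force': array([-0.5342, -0.6705, -2.5237]), 'opening': np.float64(0.0133)}
wrist red [238.9 105.1] 3197 [0.5336 0.1947 0.016 ]
wrist red [322.3 107.9] 1718 [0.5897 0.1963 0.016 ]
```

Emit:
step_arm([
  {"x": 0,"y": 0,"z": 0.1,"twist": 0,"grip": 0},
  {"x": 0,"y": 0,"z": 0.3,"twist": 0,"grip": 0},
  {"x": 0,"y": 0,"z": 0.4,"twist": 0,"grip": 0},
  {"x": 0,"y": 0,"z": 0.4,"twist": 0,"grip": 0},
  {"x": 0,"y": 0,"z": 0.4,"twist": 0,"grip": 0},
  {"x": 0,"y": 0,"z": 0.3,"twist": 0,"grip": 0},
  {"x": 0,"y": 0,"z": 0.2,"twist": 0,"grip": 0},
  {"x": 0,"y": 0,"z": 0.1,"twist": 0,"grip": 0},
  {"x": 0,"y": 0,"z": 0.1,"twist": 0,"grip": 0},
  {"x": 0,"y": 0,"z": 0.1,"twist": 0,"grip": 0},
  {"x": 0,"y": 0,"z": 0,"twist": 0,"grip": 0},
  {"x": 0,"y": 0,"z": 0,"twist": 0,"grip": 0},
])

```text
clock: 15.37
position: [0.5688, 0.1222, 0.096]
ee_rot: [180.0, -0.0, 93.7]
contact_force: [-0.5, 0.4, -1.7]
opening: 0.0129
```

Emit:
step_arm([
  {"x": 0,"y": 0,"z": 0.1,"twist": 0,"grip": 0},
  {"x": 0,"y": 0,"z": 0,"twist": 0,"grip": 0},
])

```text
clock: 15.53
position: [0.5687, 0.1222, 0.0948]
ee_rot: [180.0, -0.0, 93.7]
contact_force: [0.3, 0.0, -2.6]
opening: 0.0134
```

Emit:
step_arm([
  {"x": 0,"y": 0,"z": 0.1,"twist": 0,"grip": 0},
  {"x": 0,"y": 0,"z": 0,"twist": 0,"grip": 0},
])

```text
clock: 15.7
position: [0.5686, 0.1222, 0.0936]
ee_rot: [-180.0, 0.0, 93.7]
contact_force: [0.2, 0.2, -2.3]
opening: 0.0132
```

Emit:
step_arm([
  {"x": 0,"y": 0,"z": 0.06,"twist": 0,"grip": 0},
  {"x": 0,"y": 0,"z": 0,"twist": 0,"grip": 0},
  {"x": 0,"y": 0,"z": 0,"twist": 0,"grip": 0},
])

```text
clock: 15.95
position: [0.5687, 0.1221, 0.0933]
ee_rot: [180.0, -0.0, 93.7]
contact_force: [-1.1, 0.1, -2.4]
opening: 0.0131
```

Emit:
step_arm([
  {"x": 0,"y": 0,"z": 0.06,"twist": 0,"grip": 0},
  {"x": 0,"y": 0,"z": 0,"twist": 0,"grip": 0},
  {"x": 0,"y": 0,"z": 0,"twist": 0,"grip": 0},
])

```text
clock: 16.2
position: [0.5687, 0.1222, 0.0933]
ee_rot: [180.0, 0.0, 93.7]
contact_force: [-2.1, -0.9, 2.6]
opening: 0.0134
```

Contact is at z = 0.0933 as predicted, with light force. Releasing and rising.

Emit:
step_arm([
  {"x": 0,"y": 0,"z": 0,"twist": 0,"grip": 0.3},
  {"x": 0,"y": 0,"z": 0,"twist": 0,"grip": 0.5},
  {"x": 0,"y": 0,"z": 0,"twist": 0,"grip": 0.6},
  {"x": 0,"y": 0,"z": 0,"twist": 0,"grip": 0.6},
  {"x": 0,"y": 0,"z": 0,"twist": 0,"grip": 0.6},
  {"x": 0,"y": 0,"z": 0,"twist": 0,"grip": 0.6},
  {"x": 0,"y": 0,"z": -0.3,"twist": 0,"grip": 0.6},
  {"x": 0,"y": 0,"z": -0.8,"twist": 0,"grip": 0.6},
  {"x": 0,"y": 0,"z": -1.5,"twist": 0,"grip": 0.6},
  {"x": 0,"y": 0,"z": -2,"twist": 0,"grip": 0.6},
  {"x": 0,"y": 0,"z": -2,"twist": 0,"grip": 0.6},
  {"x": 0,"y": 0,"z": -2,"twist": 0,"grip": 0.6},
  {"x": 0,"y": 0,"z": -2,"twist": 0,"grip": 0.6},
  {"x": 0,"y": 0,"z": -2,"twist": 0,"grip": 0.6},
  {"x": -2,"y": 0,"z": 0,"twist": 0,"grip": 0.6},
  {"x": -3,"y": 0,"z": 0,"twist": 0,"grip": 0.6},
  {"x": -3,"y": 0,"z": 0,"twist": 0,"grip": 0.6},
  {"x": -3,"y": 0,"z": 0,"twist": 0,"grip": 0.6},
  {"x": -2,"y": 0,"z": 0,"twist": 0,"grip": 0.6},
  {"x": 0,"y": 0,"z": 0,"twist": 0,"grip": 0.6},
])

```text
clock: 17.87
position: [0.5775, -0.0116, 0.2194]
ee_rot: [179.9, 0.1, 93.4]
contact_force: [-0.2, 0.2, -0.6]
opening: 0.0514
```

```bash
python3 look.py pics/l7.png
python3 - <<'E'
from m import *
a,d=read_camera('top');b,_=read_camera('side');c,M=cam('top')
cv2.imwrite('pics/end.png',np.hstack([cv2.resize(a[130:340,130:330],(400,420)),cv2.resize(b[120:330,100:300],(400,420))]))
for ce,ar in blobs(a,'red'):
    q=onplane(c,M,ce,.069)[0]; print(ce.round(1),ar,q.round(4))
    
v,u=np.mgrid[0:420,0:560]; P=withdepth(c,M,np.c_[u.ravel(),v.ravel()],d.ravel())
h=P[(abs(P[:,0]-.566)<.02)&(abs(P[:,1]-.15)<.05)]; print('max z handle',np.percentile(h[:,2],[50,99]))
E
```

```text
{'clock': np.float64(17.8667), 'position': array([ 0.5775, -0.0116,  0.2194]), 'ee_rot': array([1.799435e+02, 1.291000e-01, 9.344980e+01]), 'contact_force': array([-0.2028,  0.1892, -0.5793]), 'opening': np.float64(0.0514)}
top red [190.6 223. ] 145 [0.5873 0.2063 0.016 ]
top red [192.4 243.8] 144 [0.5437 0.2029 0.016 ]
side red [218.5 183. ] 88 [0.619  0.2903 0.011 ]
side red [201.6 189.5] 179 [0.5781 0.2829 0.011 ]
[190.6 223. ] 145 [0.5846 0.1947 0.069 ]
[554.1 239.1] 73 [ 0.5379 -0.5056  0.069 ]
[192.3 243.8] 145 [0.5434 0.1915 0.069 ]
[518.9 241.8] 70 [ 0.534  -0.4405  0.069 ]
max z handle [0.05454678 0.13073057]
```

View pics/end.png

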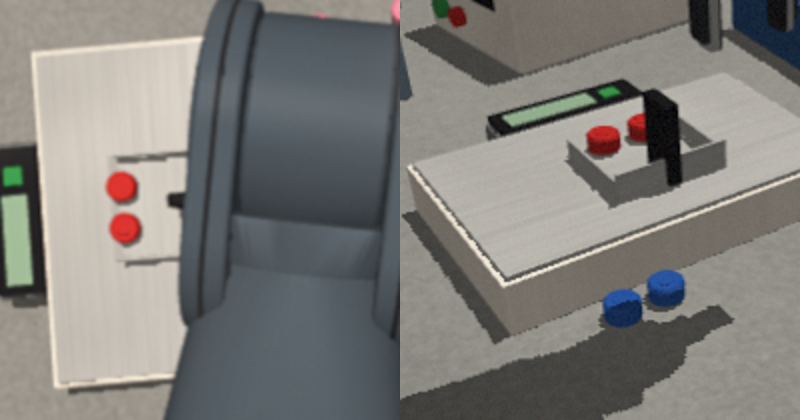

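The loaded scoop stands level on the scale with both caps in it, the blue caps are undisturbed, and the gripper is clear (11 pictures viewed). Handing in.

```bash
python3 -c "
from bench import *
print(finish_job())"
```

```text
the job is handed in; nothing more can be done
None
```

The scoop stands on the scale's steel top with both red caps in it, and I have handed the job in. I gripped the scoop by its handle and pushed it along the bench to the white face, where both caps rode up into it. I then backed off, lifted it, carried it over, set it down and let go.

**Last checks:**
- **Caps:** they sit in the front part of the pan at about (0.585, 0.195) and (0.543, 0.192), 41 mm apart as expected. They were about in line with the mouth edge after the push and slid in only 1–2 mm when I stopped sharply to settle them deeper.
- **Scoop:** it touched the scale at a tool height of 0.0933 m, exactly 50 mm above its height on the bench. The handle top measured 0.131 m, against the 0.128 m expected.
- **Surroundings:** the blue caps were where they started. The pink caps were never in the scoop's path, but the final crop barely showed them.
- **Robot:** at the end it was clear of everything, with the fingers open 51 mm. The highest reading I saw from the force sensor was about 9 N, and the clock read about 18 s.

**What went wrong:** the first two move calls were refused because rows need all five values, which cost no motion. Nothing disagreed in the last checks.

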